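# Fit a horn antenna into the keyed hub of an antenna positioner

## Robot

A 7-joint arm with a two-finger parallel gripper is mounted at the origin on the work surface. World frame = base frame: x ahead of the robot, y to its left, z up, the work surface at z = 0. Lengths are in m, angles in rad, forces in N, time in s.
With the tool pointing down it reaches from about 0.35 to 0.9 m from the base axis. Payload 19.9 kg.
Tool frame: the origin (TCP) lies between the finger pads; the fingertips stand 19 mm ahead of it and the grasp point (between the pads) is the TCP; z points along the fingers, y is the direction in which the jaws open and shut (so a half turn about z gives the same grasp; the last joint's range is limited). The gripper opens to 94 mm and grips with 3 to 60 N. Pads are 16 mm wide; open, the fingers measure 119 mm over their backs; the gripper's body (75 mm by 177 mm) begins 78 mm behind the grasp point.
Start: joints at [-1.385, 0.417, -0.01, 1.614, 0.005, 1.111, -0.053], TCP at [0.141, 0.609, 0.224] pointing down, gripper open.
Joint ranges: [-2.81, 2.81], [-0.39, 2.02], [-1.27, 1.25], [0.06, 2.57], [-1.19, 4.33], [0.19, 2], [-2.82, 2.82]. Speed limits (rad/s): [1.89, 1.89, 2.39, 2.39, 3.01, 3.01, 3.01].

## Interface

Orientations are given as a 3x3 rotation matrix whose columns are the frame's x, y, z axes.
In Python, from rig import robot gives the robot as it stands. Calls block until the motion is done:
- robot.move_ptp(position, orientation): joint-space move of the TCP to a pose.
- robot.move_linear(position, velocity=0.15, frame=None, threshold=None): straight line of the TCP; frame=None keeps the orientation; velocity is the mean speed in m/s. With threshold (N) it stops when the force on the tool has changed by that much, and returns True; else False.
- robot.goto_joints(angles): joint-space move.
- robot.gripper_to(opening): finger opening in m; the grip force is fixed at half the most; returns when the fingers have stopped.
- robot.pause(seconds).
- robot.ik(position, orientation): joint angles nearest the present ones, or None.
- robot.get_state(): the state.
- robot.grab_frame(name): name is "scene" or "top" or "wrist"; returns the picture (400x640x3 uint8, red, green, blue); there is no depth.
- robot.camera_info(name): a dict with "fx", "fy", "cx", "cy" (pixels), "rvec" (rotation vector, rad) and "tvec" (3), from world to camera coordinates, as OpenCV has them. Camera axes: x right, y down, z forward; pixel columns grow to the right and rows downward; lengths in m; the calibration is good to about 2 mm. A picture is of the moment at which its call begins: read the wrist's pose just before it. camera_info takes no time and is no camera call; for the wrist camera it gives the pose at the moment of the call.
A pose or a line that the arm cannot do raises robot.PlanningError and nothing moves.
- robot.sign_off(): hands the job in, once; it reports no verdict.
The state is a dict: "time": time; "qpos": joint angles; "joint_vel": joint speeds; "effort": joint torques, N m; "ee_pos": TCP position; "tool_rot": TCP orientation; "force": force on the tool from outside, world axes, zero at the start; "moment": the same for the moment, N m; "opening": finger opening in m.
Only numpy, scipy, OpenCV 4.12 (cv2) and the standard library are available. Lean on these libraries where they do the work, as an engineer would, in place of code of your own. Each camera call takes 0.05 s, during which the arm holds its last target.

## Task

Lift the horn antenna out of its rest block and push its keyed stub mast down into the hub of the antenna positioner, turning it until the key slips into the keyway, then keep pushing against the sprung connector until the mast's flange sits fully home on the hub. Finish while still gripping the antenna and holding it pressed fully home, so that the clamp screw can be tightened; do not let go. Leave the radio, the finned attenuator and the spanner where they are.

Things in the scene. Friction and masses are not known exactly. Their poses are not given: they have to be found in the camera images.
- antenna_grip (a point): Metal horn antenna upright on a stub mast, 0.33 to 0.53 kg, balanced on the mast's axis. Point: centre of its mast head, a 44 (x) by 34 (y) by 44 (z) mm aluminium block; grip it across its flat y sides from above. x points to the horn's mouth, z up. The horn reaches 100 mm ahead (mouth 66 wide, 50 high), a coax adapter 62 mm behind with a connector and copper tube below it.
- antenna_seat (a point): The antenna's seating flange, round, 52 mm across, 6 mm thick. Point: centre of its flat underside, 40 mm below antenna_grip, same axes. It starts resting on the rest block's top, the mast in the hole with a few mm of play.
- mast_tip (a point): Lower end of the antenna's steel mast, on its axis, 40 mm below antenna_seat, same axes. Mast 24 mm diameter, the last 4 mm tapering to 18 mm.
- mast_key (a point): Middle of the outer face of the mast's one key: on the +x side (under the horn), 16 mm from the axis, 16 mm below antenna_seat. Key 8 mm wide, 24 mm long, square ended. It begins 12 mm above the mast's tip, so the plain tip enters the hub before the key does.
- hub_mouth (a point): Steel hub of the antenna positioner, 60 mm diameter. Point: centre of its flat top face, 105 mm above the bench. z up, x towards the keyway. Bore 26.4 mm diameter, mouth edge chamfered 1.5 mm. A key that is not over the keyway rests on the face with the flange 28 mm above it; lined up, it slides down. Home: flange on the face, antenna_seat at this point, antenna x along hub x.
- keyway (a point): The hub's one keyway, at the height of the hub's face, midway between bore and keyway end: 15 mm along x from hub_mouth. 10 mm wide, reaching 17.5 mm from the axis, full depth of the bore, edges chamfered 1.5 mm.
- positioner: Antenna positioner, fixed to the bench: grey box 160 x 160 mm, 60 mm high, with a 140 mm turntable plate on top (to 73 mm high), locked, and the hub in its middle. Origin: centre of its underside, right under hub_mouth; x towards the keyway. A small clamp thumbscrew stands out of the hub on the -x side; leave it.
- contact (a joint): Sprung blind-mate connector (14 mm round plunger) in the bore, travel in m: 0 = up, its top 30 mm below the hub's face, so the mast's tip meets it with 10 mm left to go; about 0.010 with the mast home. It pushes back with 8 N at first and 12 N at home, more than the antenna weighs: let go, and the antenna rises.
- rest: Grey plastic rest block fixed to the bench, 100 x 100 x 50 mm high, with a 37 mm round hole through its middle in which the antenna's mast stands. Origin: centre of its underside.
- radio_center (a point): Bystander: black handheld two-way radio lying on its back, 125 x 56 x 32 mm, with a stub aerial reaching 120 mm from this point along its +x. Point: centre of its case.
- attenuator_center (a point): Bystander: black finned coaxial attenuator lying on the bench, body 60 x 56 x 56 mm, with connectors to 50 mm either way along its x. Point: its centre.
- spanner: Bystander: steel spanner lying flat, 180 mm long, along its x. Origin: middle of its underside.
Mind the look-alikes: they are no part of the job. Of the things that look like the rest, take the one that is farthest to the robot's left at the start.

How it is judged:
On the way, in this order (a step that is already met when the one before it is completed fails the run):
1. the antenna is lifted out of the rest block (contact force between antenna and rest below 0.1 N and z of antenna_grip in the frame of rest above 0.125 m), for 0.1 s.
2. the mast is in the hub with its key in the keyway (horizontal distance between antenna_grip and hub_mouth below 0.006 m and z of antenna_grip in the frame of hub_mouth below 0.062 m and angle between the x axis of antenna_grip and the x axis of hub_mouth, either way round below 0.15 rad), for 0.1 s.
At the end, for the whole second after the job is handed in: Antenna mast in the hub, key in the keyway, flange within 2 mm of the hub's face, axes within 4 mm and 0.06 rad, heading within 0.15 rad, the sprung connector pressed down more than 7.5 mm, at rest, the gripper still holding it there with more than 4 N (z of antenna_grip in the frame of hub_mouth below 0.042 m and horizontal distance between antenna_grip and hub_mouth below 0.004 m and angle between the x axis of antenna_grip and the x axis of hub_mouth, either way round below 0.15 rad and angle between the z axis of antenna_grip and the z axis of hub_mouth, either way round below 0.06 rad and value of joint contact above 0.0075 m and contact force between the fingers and antenna above 4 N and linear speed of antenna below 0.02 m/s); the arm keeps its last pose, push and grip.
It fails at once if the radio, the attenuator or the spanner is displaced by more than 30 mm (distance of any of radio_center, attenuator_center, spanner from where it was at the start of the episode above 0.03 m).
It also fails if it takes over 54 s, if anything falls off the work surface, if the arm or the gripper's body presses on something with over 40 N, if the wrist force passes 120 N, or if a joint passes its speed limit or range.

## Working session

There is one attempt and no reset: what is moved stays moved. The work goes in short steps, each a Python script; the robot and the scene stay as the last script left them, time stands still between calls to the robot, and variables do not carry over. Pictures are saved under pics/ and viewed, and the job is handed in when it is done.

```bash
ls; mkdir -p pics; python3 - <<'E'
from rig import robot
import cv2,numpy as np
for n in ("scene","top","wrist"):
    i=robot.camera_info(n); R,_=cv2.Rodrigues(np.array(i["rvec"])); print(n,i["fx"],i["cx"],i["cy"],-R.T@np.array(i["tvec"]).ravel(),R.tolist())
    cv2.imwrite(f"pics/{n}0.png",robot.grab_frame(n)[:,:,::-1])
s=robot.get_state();print(s)
E
```

```text
pics
scene 407.2843859313034 319.34555437646287 200.64648990084123 [ 0.91037061 -0.4639584   0.86489673] [[0.8367488289146321, 0.5474825903148305, 0.010686936518766926], [0.44099795102318373, -0.662176185151483, -0.6058411565844488], [-0.32461085087123365, 0.5116497953878145, -0.795513848010367]]
top 432.38012477116575 314.97939162580326 193.8542440766184 [0.42200672 0.01481794 0.96929165] [[-0.03229022825707484, -0.9994612553686779, -0.005877089073093991], [-0.9728418933964664, 0.03277761070725582, -0.22913812142265322], [0.22920731142763523, -0.001681443781606437, -0.9733761765807319]]
wrist 331.52937341166245 313.95977391298936 201.87690245568538 [0.07265692 0.62377927 0.38348033] [[0.22649911935243028, 0.9740080070756502, -0.0025595087601236466], [0.9453034112326438, -0.21918924721043087, 0.2415730419961037], [0.23473306039946734, -0.057135593633429946, -0.9703792631212064]]
{'time': 0.15, 'qpos': array([-1.38450364,  0.41780832, -0.0102934 ,  1.61400705,  0.00468596,
        1.11069448, -0.0530101 ]), 'joint_vel': array([-0.00123665, -0.00221903,  0.00065276,  0.00044269, -0.00360925,
       -0.00075888,  0.00086208]), 'effort': array([ 1.01356931e-03, -8.51523256e+01,  6.38349932e-01, -4.26134419e+01,
       -4.88858263e-02,  1.71695882e-02,  3.29032980e-05]), 'ee_pos': array([0.14109251, 0.60860205, 0.22399896]), 'tool_rot': array([[-9.74163277e-01,  2.25844837e-01, -1.35430639e-04],
       [ 2.25844868e-01,  9.74162880e-01, -8.83121322e-04],
       [-6.75168904e-05, -8.90890676e-04, -9.99999601e-01]]), 'force': array([-0.14803621, -0.3793362 ,  0.21605534]), 'moment': array([ 0.01091547,  0.01425397, -0.04195694]), 'opening': 0.09431464192480739}
```

View pics/scene0.png

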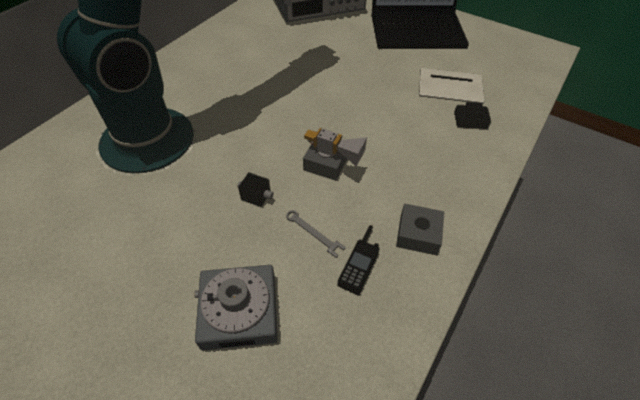

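View pics/top0.png

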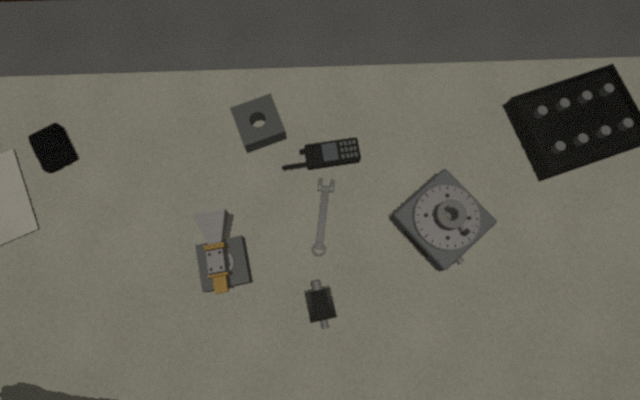

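View pics/wrist0.png

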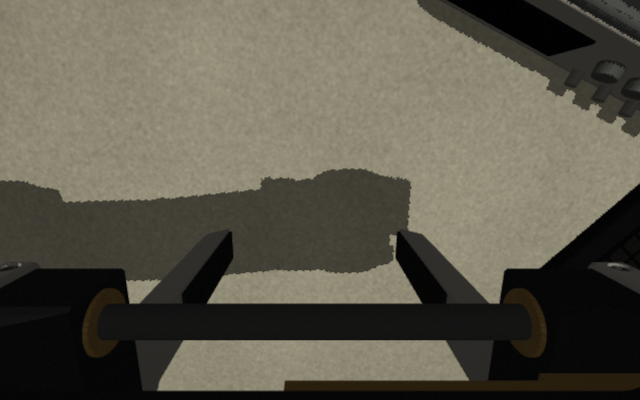

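The overview pictures show the antenna in its rest at top-view pixels (217,258) and the hub at (452,213). The empty look-alike block is at (258,122). Next I'll enlarge crops.

```bash
cat > h.py <<'E'
import cv2,numpy as np
from rig import robot
def cam(i):
    R,_=cv2.Rodrigues(np.array(i["rvec"],float)); t=np.array(i["tvec"],float).ravel()
    K=np.array([[i["fx"],0,i["cx"]],[0,i["fy"],i["cy"]],[0,0,1]]); return K,R,t
def ray(i,px,z):
    K,R,t=cam(i); c=-R.T@t; d=R.T@np.linalg.inv(K)@np.array([px[0],px[1],1.]); return c+d*(z-c[2])/d[2]
def proj(i,P):
    K,R,t=cam(i); return cv2.projectPoints(np.atleast_2d(np.array(P,float)),cv2.Rodrigues(R)[0],t,K,None)[0].reshape(-1,2)
def crop(im,x,y,w,h,s,fn,pts=None):
    c=cv2.resize(im[y:y+h,x:x+w],None,fx=s,fy=s,interpolation=cv2.INTER_CUBIC).copy()
    for k in range(0,w,10):
        cv2.line(c,(k*s,0),(k*s,8 if (x+k)%50 else 16),(0,0,255),1)
        if (x+k)%20==0: cv2.putText(c,str(x+k),(k*s,26),0,.4,(0,0,255),1)
    for k in range(0,h,10):
        cv2.line(c,(0,k*s),(8,k*s),(0,0,255),1)
        if (y+k)%20==0: cv2.putText(c,str(y+k),(10,k*s+4),0,.4,(0,0,255),1)
    if pts is not None:
        for p in pts: cv2.circle(c,(int(round((p[0]-x+.5)*s)),int(round((p[1]-y+.5)*s))),2,(0,255,0),-1)
    cv2.imwrite(fn,c)
E
python3 - <<'E'
from h import *
t=cv2.imread("pics/top0.png");s=cv2.imread("pics/scene0.png")
t=cv2.convertScaleAbs(t,alpha=1.6);s=cv2.convertScaleAbs(s,alpha=1.6)
crop(t,180,200,90,100,6,"pics/ta.png");crop(t,385,165,115,110,5,"pics/tp.png")
crop(s,290,115,90,75,8,"pics/sa.png");crop(s,185,255,100,100,6,"pics/sp.png")
E
```

```text
(no output)
```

View pics/ta.png

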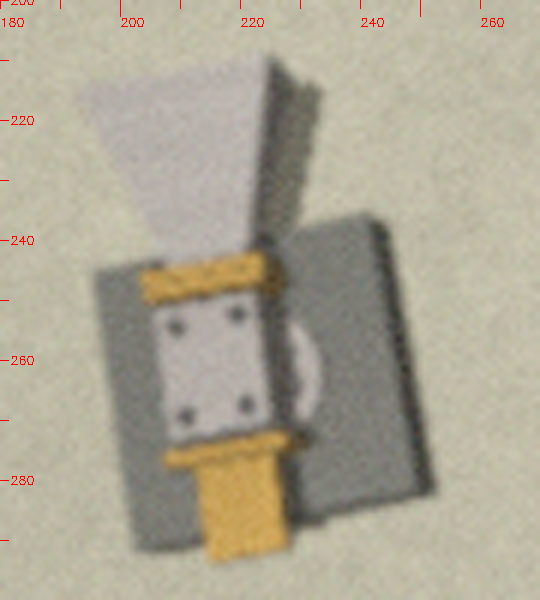

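View pics/tp.png

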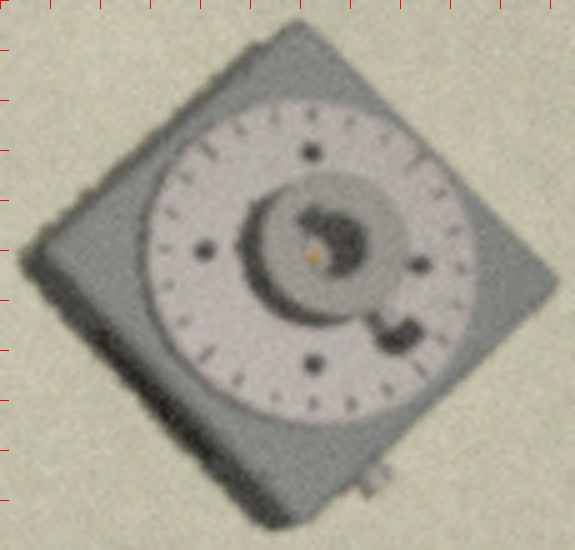

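View pics/sa.png

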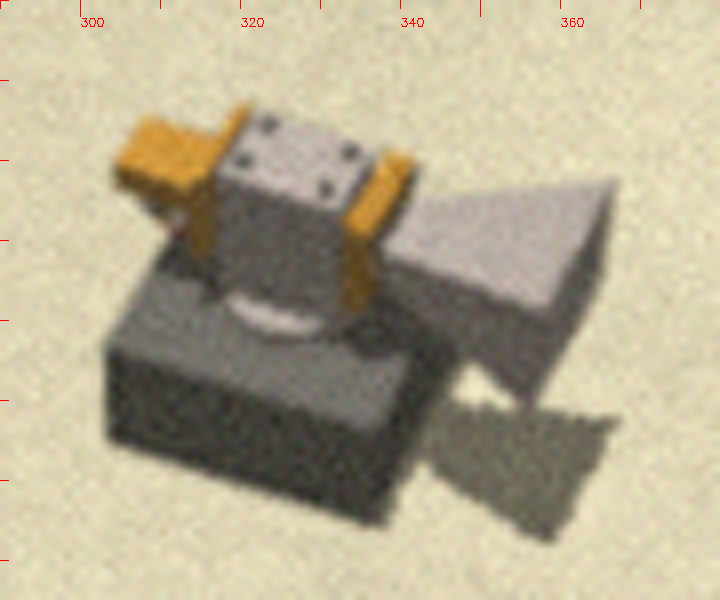

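View pics/sp.png

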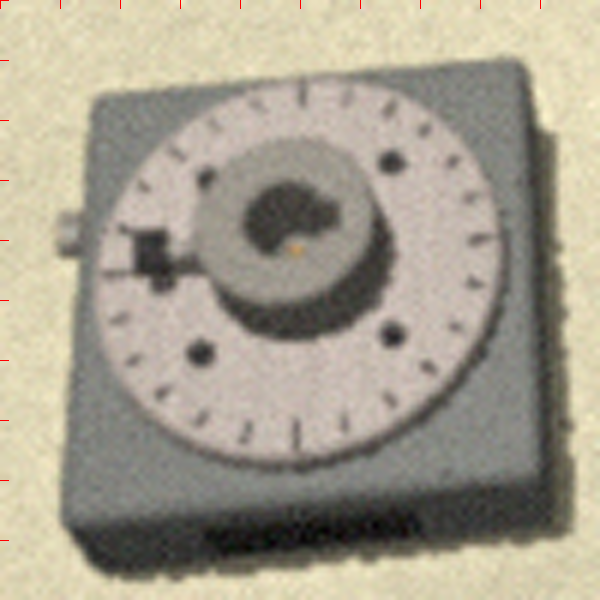

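```bash
python3 - <<'E'
from h import *
i=robot.camera_info("top");si=robot.camera_info("scene")
f=lambda c,o,s:(c[0]/s+o[0]-.5,c[1]/s+o[1]-.5)
P=[ray(i,f(c,(180,200),6),.112) for c in [(177,328),(237,314),(187,416),(247,404)]]
print(np.round(P,4)); print("head",np.mean(P,0)); 
d=P[0]+P[1]-P[2]-P[3];print("hd",np.arctan2(d[1],d[0]),"y",[ (P[0]-P[1])[:2],(P[2]-P[3])[:2]])
S=[ray(si,f(c,(290,115),8),.112) for c in [(270,124),(351,152),(245,160),(327,190)]]
print(np.round(S,4),"head scene",np.mean(S,0)); d=S[1]+S[3]-S[0]-S[2];print(np.arctan2(d[1],d[0]))
print("hub top",ray(i,f((334,246),(385,165),5),.105),"scene",ray(si,f((288,220),(185,255),6),.105))
h=ray(i,f((334,246),(385,165),5),.105)
for c in [(310,218)]:
    k=ray(i,f(c,(385,165),5),.105)-h;print("kw",k,np.arctan2(k[1],k[0]))
k=ray(si,f((330,213),(185,255),6),.105)-ray(si,f((288,220),(185,255),6),.105);print("kw",k,np.arctan2(k[1],k[0]))
B=[ray(i,f(c,(385,165),5),.06) for c in [(300,22),(558,285),(38,250),(295,522)]]
print(np.round(B,4),np.mean(B,0))
for a,b in[(0,1),(2,3),(2,0),(3,1)]:
    e=B[b]-B[a];print(np.linalg.norm(e),np.arctan2(e[1],e[0]))
E
```

```text
[[0.5086 0.2265 0.112 ]
 [0.5126 0.2068 0.112 ]
 [0.4799 0.2225 0.112 ]
 [0.4831 0.203  0.112 ]]
head [0.49604351 0.21470322 0.112     ]
hd 0.13277513338263316 y [array([-0.00394478,  0.01968021]), array([-0.00323615,  0.01954417])]
[[0.4817 0.2251 0.112 ]
 [0.5113 0.2287 0.112 ]
 [0.4842 0.2059 0.112 ]
 [0.5143 0.2091 0.112 ]] head scene [0.49785987 0.2172081  0.112     ]
0.11401539824059703
hub top [ 0.57489641 -0.261622    0.105     ] scene [ 0.58029981 -0.26206279  0.105     ]
kw [0.01186862 0.00853178 0.        ] 0.62326652661107
kw [0.01003184 0.00964957 0.        ] 0.7659777676075994
[[ 0.6826 -0.2716  0.06  ]
 [ 0.5629 -0.3691  0.06  ]
 [ 0.5853 -0.1498  0.06  ]
 [ 0.4675 -0.2478  0.06  ]] [ 0.5745831  -0.25956828  0.06      ]
0.1544326467762891 -2.4576897202726533
0.15325416353991753 -2.4480843866552093
0.1558575234009432 -0.8968295809070321
0.15440200517523034 -0.9046023602535885
```

```bash
cat >> h.py <<'E'
def Rd(yaw):
    c,s=np.cos(yaw),np.sin(yaw); return np.array([[c,s,0],[s,-c,0],[0,0,-1.]])
E
python3 - <<'E'
from h import *
i=robot.camera_info("wrist");s=robot.get_state();p=s["ee_pos"];R=s["tool_rot"]
print(proj(i,[p+R@np.array(v) for v in [(0,0,0),(0,0,.15),(.05,0,.1),(.08,0,.1),(.12,0,.1)]]))
K,Rc,t=cam(i);c=-Rc.T@t;print("cam in tool",R.T@(c-p),(Rc@R).tolist())
for nm,pos,y in [("ant",(.497,.216,.09),.124),("hub",(.577,-.262,.145),.68)]:
  for h in (0,.15):
   for k in (0,np.pi):
    q=robot.ik(np.array(pos)+[0,0,h],Rd(y+k));print(nm,h,k,None if q is None else np.round(q,2))
E
```

```text
[[316.03780896 258.76504307]
 [315.32105972 194.82412272]
 [315.50142955 146.0968225 ]
 [315.51933796 105.7919788 ]
 [315.54489895  48.26419764]]
cam in tool [ 0.07008484 -0.00078867 -0.15956815] [[-0.0006737790006747817, 0.9999986347222803, 0.0015088324735335395], [-0.9704006716144077, -0.00028945231424106497, -0.24150041976705533], [-0.2414996533168617, -0.0016268899571638303, 0.970399541774883]]
ant 0 0 [-0.95  0.51  0.61  1.95 -0.4   0.8  -1.56]
ant 0 3.141592653589793 [-0.64  0.45  0.21  1.94 -0.13  0.77  1.34]
ant 0.15 0 [-1.03  0.3   0.68  1.82 -0.21  1.09 -1.72]
ant 0.15 3.141592653589793 [-0.69  0.26  0.27  1.81 -0.08  1.08  1.3 ]
hub 0 0 [-0.18  0.65  0.81  1.68 -0.53  1.04 -0.09]
hub 0 3.141592653589793 [ 0.89  0.62 -0.73  1.64  0.46  1.06  2.28]
hub 0.15 0 [-0.39  0.66  1.22  1.53 -0.63  1.39 -0.01]
hub 0.15 3.141592653589793 [ 1.    0.52 -0.91  1.48  0.42  1.34  2.31]
```

```bash
python3 - <<'E'
from h import *
robot.move_ptp([.577,-.262,.255],Rd(.68))
s=robot.get_state();i=robot.camera_info("wrist")
im=robot.grab_frame("wrist")[:,:,::-1];cv2.imwrite("pics/wh.png",im)
print(s["time"],s["ee_pos"],np.round(s["qpos"],2));np.save("wh.npy",{k:np.array(v) for k,v in i.items()},allow_pickle=True)
crop(cv2.convertScaleAbs(im.copy(),alpha=1.6),240,125,150,140,5,"pics/whc.png")
E
```

```text
3.55 [ 0.57730633 -0.26138191  0.25487292] [-0.37  0.67  1.15  1.58 -0.63  1.31 -0.01]
```

View pics/wh.png

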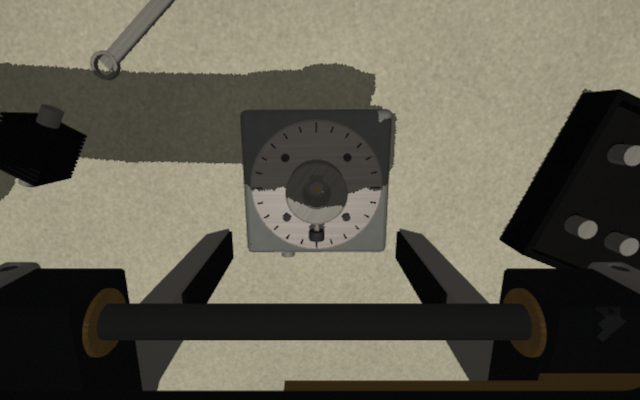

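View pics/whc.png

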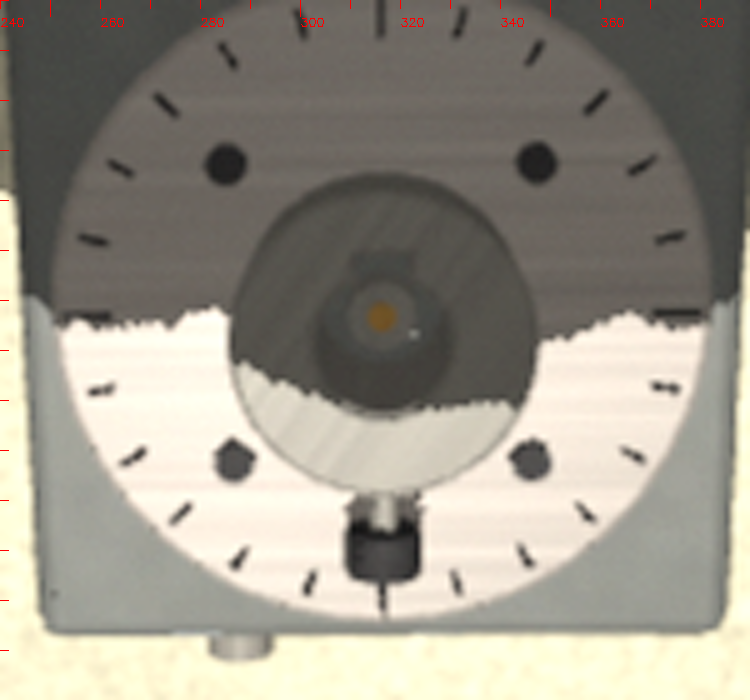

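```bash
python3 - <<'E'
from h import *
i=np.load("wh.npy",allow_pickle=True).item()
f=lambda c:(c[0]/5+240-.5,c[1]/5+125-.5)
g=lambda c,z:ray(i,f(c),z)
S=[g(c,.073) for c in [(226,164),(537,163),(235,460),(531,460)]];print("screws",np.mean(S,0),[np.linalg.norm(p-np.mean(S,0)) for p in S])
d=S[0]+S[1]-S[2]-S[3];e=S[0]+S[2]-S[1]-S[3];print(np.arctan2(d[1],d[0]),np.arctan2(e[1],e[0])-np.pi/2)
L,R=g((90,317),.073),g((677,313),.073);print("ticks LR",(L+R)/2,np.arctan2(*(L-R)[1::-1])-np.pi/2)
T,B=g((381,18),.073),g((382,590),.073);print("ticks TB",(T+B)/2,np.arctan2(*(T-B)[1::-1]))
l,r,b=g((230,338),.105),g((540,338),.105),g((385,495),.105);u=(l+r)/2;print("hub",u,np.linalg.norm(l-r),"from b",b[:2]+.03*np.array([np.cos(.68),np.sin(.68)]))
h=np.array([.577,-.2615]);y=.68
c,s=np.cos(y),np.sin(y)
pts=[]
th=np.linspace(0,2*np.pi,60)
for rr,z in((.03,.105),(.0132,.105),(.07,.073)): pts+=[(h[0]+rr*np.cos(a),h[1]+rr*np.sin(a),z) for a in th]
pts+=[(h[0]+c*a-s*b,h[1]+s*a+c*b,.105) for a,b in[(.0175,.005),(.0175,-.005),(.0125,.005),(.0125,-.005),(0,0)]]
crop(cv2.convertScaleAbs(cv2.imread("pics/wh.png"),alpha=1.6),240,125,150,140,5,"pics/whd.png",proj(i,pts))
E
```

```text
screws [ 0.57832672 -0.26385097  0.073     ] [np.float64(0.045096151882984284), np.float64(0.04494497938806834), np.float64(0.04474790790274707), np.float64(0.04505109006541386)]
0.6869264841247879 0.6818758471256126
ticks LR [ 0.57848679 -0.26404322  0.073     ] 0.6872157703675619
ticks TB [ 0.57803974 -0.26387991  0.073     ] 0.6835342129865134
hub [ 0.58010146 -0.26280161  0.105     ] 0.0592076994641146 from b [ 0.57904711 -0.26374455]
```

View pics/whd.png

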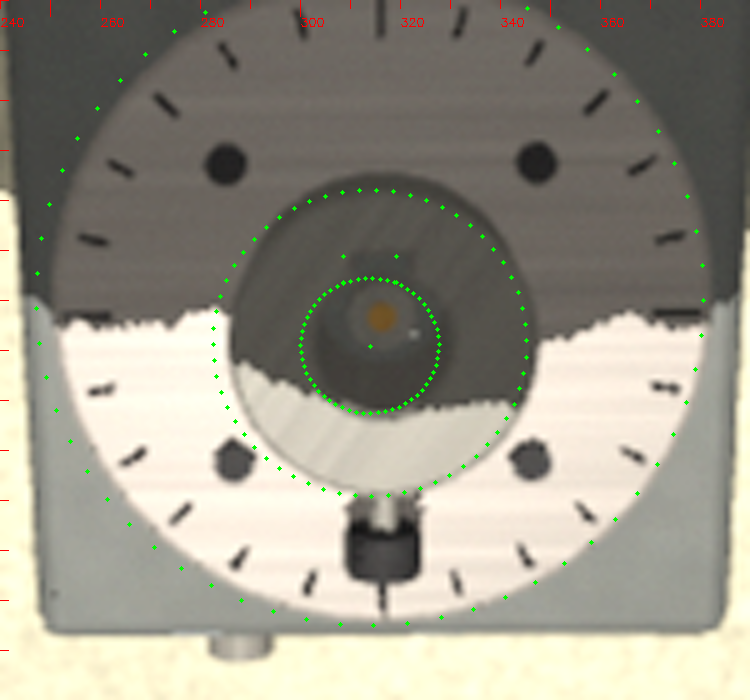

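```bash
python3 - <<'E'
from h import *
robot.move_ptp([.497,.216,.26],Rd(.124))
s=robot.get_state();i=robot.camera_info("wrist")
im=robot.grab_frame("wrist")[:,:,::-1];cv2.imwrite("pics/wa.png",im)
print(s["time"],s["ee_pos"],np.round(s["qpos"],2));np.save("wa.npy",{k:np.array(v) for k,v in i.items()},allow_pickle=True)
crop(cv2.convertScaleAbs(im.copy(),alpha=1.6),240,50,150,200,4,"pics/wac.png")
crop(cv2.convertScaleAbs(im.copy(),alpha=1.6),275,150,80,90,8,"pics/wac2.png")
E
```

```text
5.3667 [0.49736796 0.21522266 0.26009592] [-1.38  0.46  1.21  1.81 -0.46  1.2  -1.48]
```

View pics/wa.png

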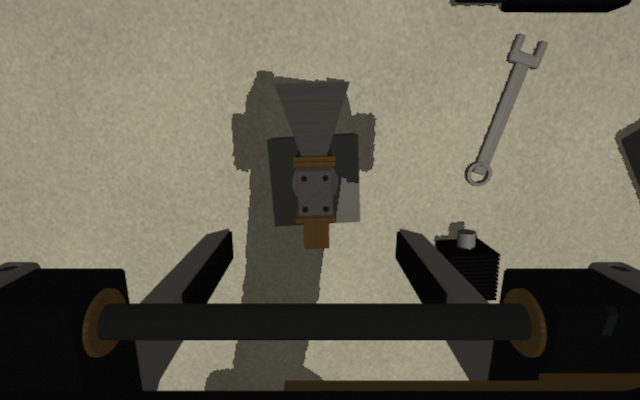

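View pics/wac2.png

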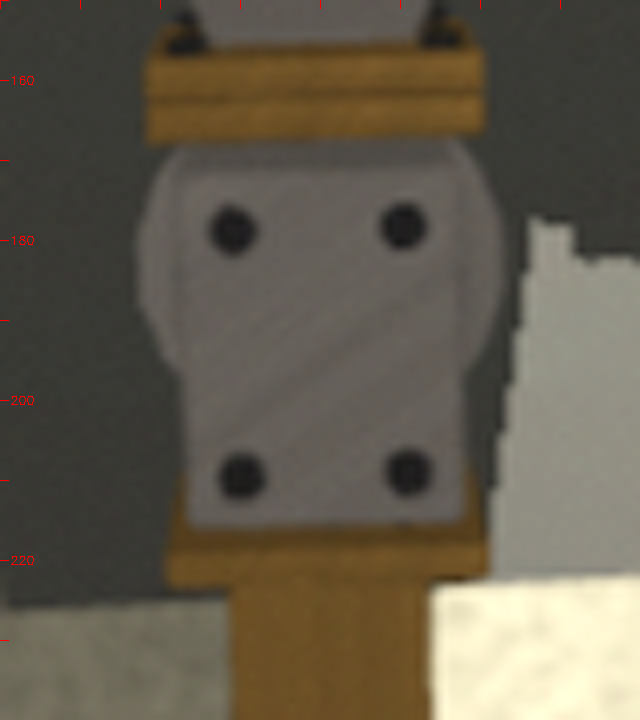

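```bash
python3 - <<'E'
from h import *
i=np.load("wa.npy",allow_pickle=True).item()
g=lambda c,z:ray(i,(c[0]/8+275-.5,c[1]/8+150-.5),z)
S=[g(c,.112) for c in [(232,231),(403,226),(241,476),(408,473)]];print("head",np.mean(S,0))
d=S[0]+S[1]-S[2]-S[3];e=S[0]+S[2]-S[1]-S[3];print(np.arctan2(d[1],d[0]),np.arctan2(e[1],e[0])-np.pi/2,np.linalg.norm(d)/2,np.linalg.norm(e)/2)
print("width",np.linalg.norm(g((185,420),.112)-g((465,420),.112)))
l,r=g((138,250),.056),g((504,250),.056);print("flange",(l+r)/2,np.linalg.norm(l-r))
E
```

```text
head [0.49825034 0.21363219 0.112     ]
0.1507233404349333 0.1461598200542582 0.029935840204415507 0.020081223618093884
width 0.03347510019485671
flange [0.50049459 0.213707   0.056     ] 0.05090976730311488
```

```bash
python3 - <<'E'
from h import *
robot.goto_joints([-1.03,.3,.68,1.82,-.21,1.09,-1.72])
s=robot.get_state();print(s["time"],s["ee_pos"])
print(np.round(robot.ik([.4983,.2136,.0905],Rd(.148)),2))
robot.move_ptp([.4983,.2136,.17],Rd(.148))
r=robot.move_linear([.4983,.2136,.0905],velocity=.1,threshold=15)
s=robot.get_state();print(r,s["time"],s["ee_pos"],s["force"],np.round(s["qpos"],2),s["tool_rot"])
im=robot.grab_frame("wrist")[:,:,::-1];cv2.imwrite("pics/w3.png",cv2.convertScaleAbs(im,alpha=1.6))
E
```

```text
6.1167 [0.49821774 0.21743209 0.24145413]
[-0.93  0.51  0.59  1.95 -0.38  0.8  -1.55]
False 7.45 [0.49867499 0.21370123 0.09108801] [ 0.04712956 -0.38356463  0.11910185] [-0.92  0.5   0.58  1.95 -0.38  0.8  -1.55] [[ 9.89085227e-01  1.47342754e-01  7.25551932e-04]
 [ 1.47342452e-01 -9.89085434e-01  4.53863828e-04]
 [ 7.84506394e-04 -3.42005407e-04 -9.99999634e-01]]
```

View pics/w3.png

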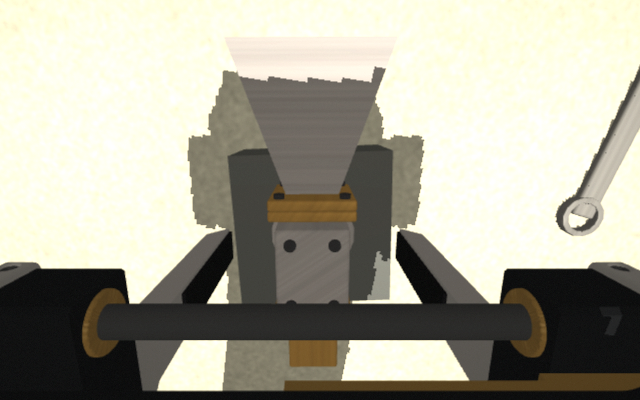

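The fingers straddle the head, with the head centred at column 313 and the pads clear of both orange flanges. I'll grip and lift.

```bash
python3 - <<'E'
from h import *
robot.gripper_to(0.02)
s=robot.get_state();print(s["time"],s["ee_pos"],s["force"],s["moment"],s["opening"])
robot.move_linear([.4983,.2136,.20],velocity=.1)
robot.pause(.2)
s=robot.get_state();print(s["time"],s["ee_pos"],s["force"],s["moment"],s["opening"],np.round(s["qpos"],2))
for z in (.25,.18,.145):
  q=robot.ik([.5785,-.2638,z],Rd(.684));print(None if q is None else np.round(q,2))
cv2.imwrite("pics/w4.png",cv2.convertScaleAbs(robot.grab_frame("wrist")[:,:,::-1],alpha=1.6))
sc=cv2.convertScaleAbs(robot.grab_frame("scene")[:,:,::-1],alpha=1.6)
crop(sc,260,40,150,150,5,"pics/s4.png")
E
```

```text
8.45 [0.49830384 0.21369232 0.09049544] [ 0.42814147  1.12932539 -0.51322454] [0.19120289 0.08746765 0.00329412] 0.03365267803103949
9.8917 [0.49815576 0.21346764 0.19959702] [ 0.07881935 -0.0115096  -4.50850371] [-0.02465393  0.11607718  0.07433328] 0.03334385868352268 [-1.    0.35  0.66  1.86 -0.25  1.01 -1.65]
[-0.18  0.52  0.81  1.58 -0.4   1.21 -0.19]
[-0.13  0.57  0.72  1.65 -0.42  1.08 -0.17]
[-0.1   0.61  0.68  1.67 -0.43  1.02 -0.16]
```

View pics/s4.png

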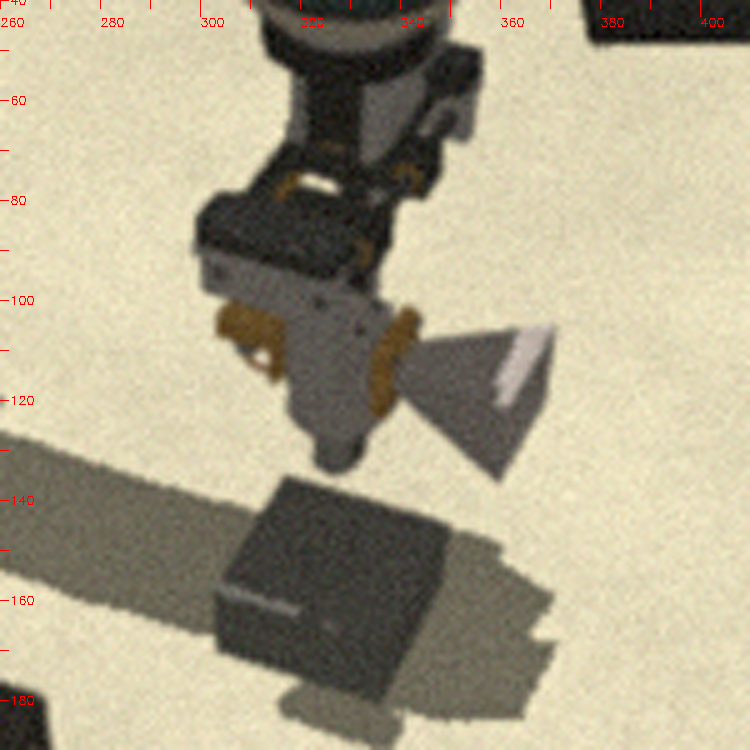

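View pics/w4.png

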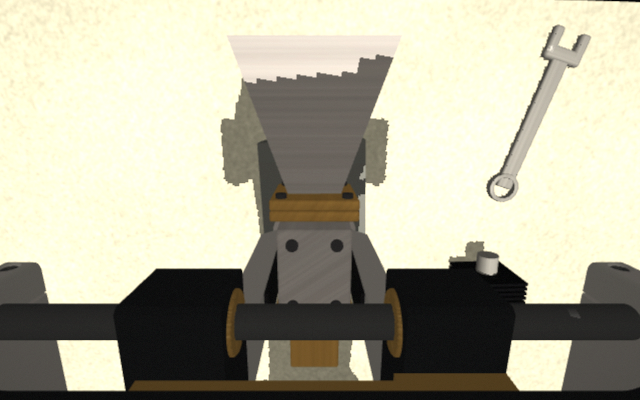

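```bash
python3 - <<'E'
from h import *
crop(cv2.imread("pics/w4.png"),260,220,110,100,7,"pics/w4c.png")
i=robot.camera_info("wrist");s=robot.get_state()
for z in (.1125+.11,):
    a,b=[ray(i,p,z) for p in ((291.3,245),(337,245))]
    print([s["tool_rot"].T@(p-s["ee_pos"]) for p in(a,b)],np.linalg.norm(a-b))
robot.move_ptp([.5785,-.2638,.22],Rd(.684))
robot.pause(.2)
s=robot.get_state();print(s["time"],s["ee_pos"],s["force"],s["moment"],s["opening"],np.round(s["qpos"],2),s["tool_rot"])
cv2.imwrite("pics/w5.png",cv2.convertScaleAbs(robot.grab_frame("wrist")[:,:,::-1],alpha=1.6))
sc=cv2.convertScaleAbs(robot.grab_frame("scene")[:,:,::-1],alpha=1.6)
crop(sc,160,200,150,150,5,"pics/s5.png")
sc=cv2.convertScaleAbs(robot.grab_frame("top")[:,:,::-1],alpha=1.6)
crop(sc,380,120,150,150,5,"pics/t5.png")
E
```

```text
[array([ 0.01542852, -0.00920769, -0.02272493]), array([ 0.0153998 ,  0.01088072, -0.02271971])] 0.020088439926086547
11.9583 [ 0.57881914 -0.26302946  0.21997809] [-0.87334048 -0.39703964 -4.92619567] [-0.07163619  0.12144392  0.02232981] 0.03346933798887676 [-0.16  0.54  0.77  1.61 -0.4   1.16 -0.18] [[ 7.74429328e-01  6.32660424e-01  5.74024817e-05]
 [ 6.32660406e-01 -7.74429322e-01  1.89033846e-04]
 [ 1.64048398e-04 -1.10077077e-04 -9.99999980e-01]]
```

View pics/s5.png

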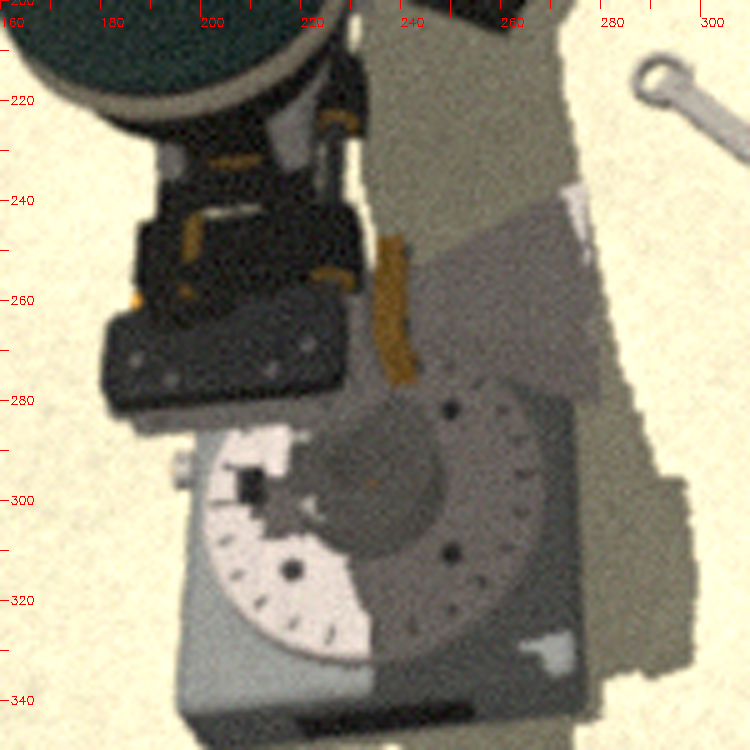

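View pics/w5.png

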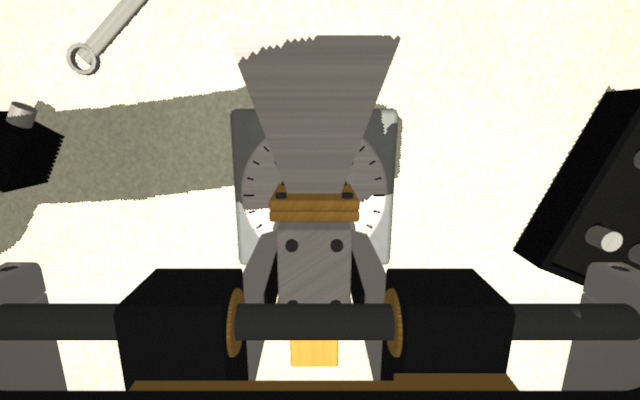

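View pics/w4c.png

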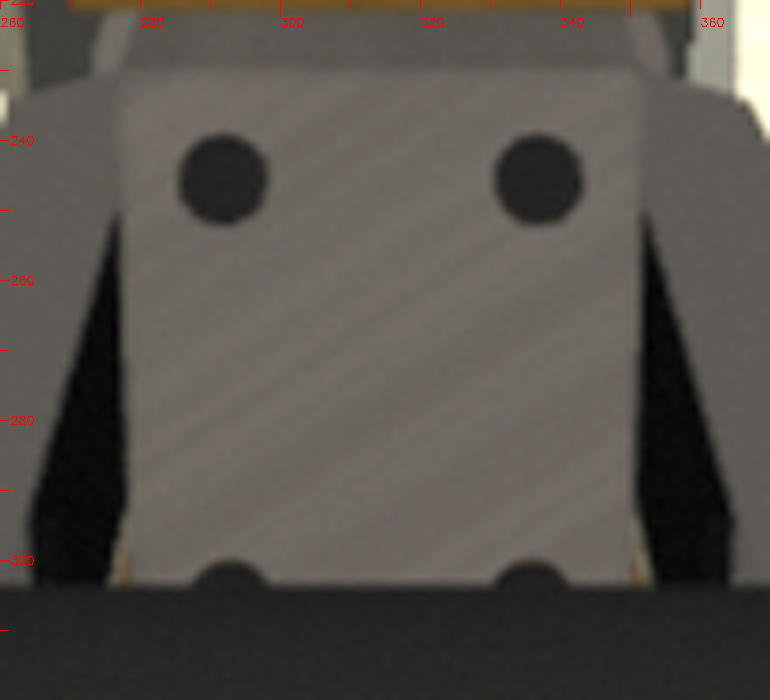

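```bash
cat >> h.py <<'E'
def st(tag=""):
    s=robot.get_state();R=s["tool_rot"]
    print(tag,round(s["time"],2),np.round(s["ee_pos"],4),"yaw",round(np.arctan2(R[1,0],R[0,0]),4),"tilt",np.round(R[:2,2],4),"F",np.round(s["force"],1),"M",np.round(s["moment"],2),"op",round(s["opening"],4));return s
E
python3 - <<'E'
from h import *
g=np.array([.5777,-.2634]);c=g.copy()
robot.move_linear([*c,.195],velocity=.08);s=st()
c+=g-s["ee_pos"][:2]
robot.move_linear([*c,.19],velocity=.05);s=st()
print(robot.move_linear([*c,.177],velocity=.03,threshold=10));s=st()
print(c)
sc=cv2.convertScaleAbs(robot.grab_frame("scene")[:,:,::-1],alpha=1.6)
crop(sc,160,200,150,150,5,"pics/s6.png")
E
```

```text
12.57 [ 0.5775 -0.2634  0.1945] yaw 0.6838 tilt [-0.0009  0.0001] F [ 0.3  0.2 -3.7] M [-0.04  0.12 -0.06] op 0.0337
 12.82 [ 0.5779 -0.2633  0.1898] yaw 0.684 tilt [-0.0002  0.0001] F [-0.7  0.4 -4.6] M [-0.06  0.16 -0.01] op 0.0336
False
 13.41 [ 0.5779 -0.2634  0.177 ] yaw 0.6839 tilt [-0.0001 -0.0001] F [-0.3  0.4 -5. ] M [-0.1   0.2  -0.01] op 0.0342
[ 0.57790371 -0.26339114]
```

View pics/s6.png

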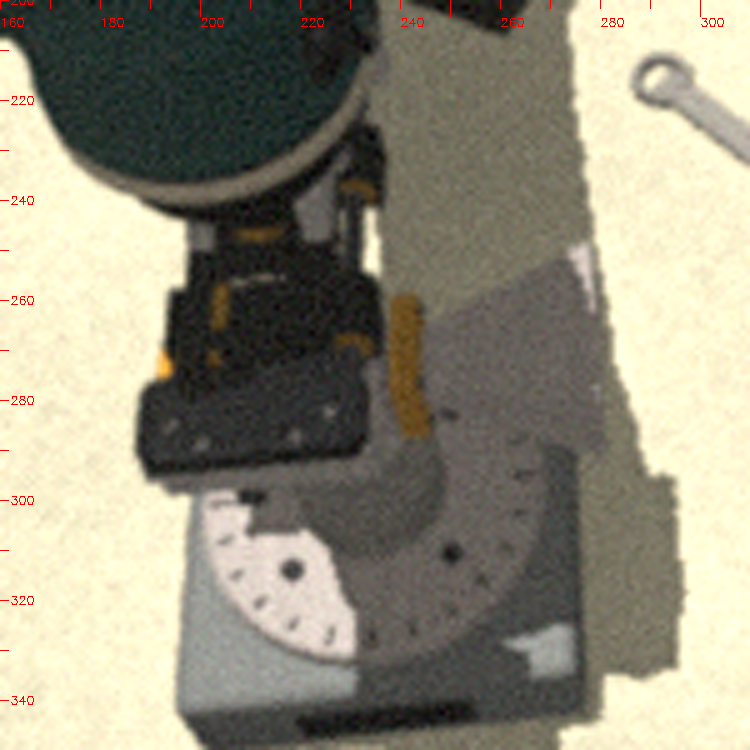

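The tip is inside the bore with no contact force. I'll keep going down past the key height.

```bash
python3 - <<'E'
from h import *
c=[.5779,-.2634]
print(robot.move_linear([*c,.168],velocity=.02,threshold=10));s=st()
if s["ee_pos"][2]<.1695:
    print(robot.move_linear([*c,.157],velocity=.03,threshold=10));s=st()
E
```

```text
False
 14.06 [ 0.5779 -0.2634  0.168 ] yaw 0.684 tilt [-0.0001 -0.    ] F [ 0.9 -0.1 -3.8] M [-0.07  0.13 -0.08] op 0.0336
False
 14.57 [ 0.5779 -0.2634  0.1569] yaw 0.6839 tilt [-0.0002  0.    ] F [-0.9  0.5 -3.4] M [-0.07  0.12  0.01] op 0.0333
```

```bash
python3 - <<'E'
from h import *
c=[.5779,-.2634]
print(robot.move_linear([*c,.148],velocity=.03,threshold=25));s=st()
z=.148
for k in range(10):
    z-=.001
    r=robot.move_linear([*c,z],velocity=.02,threshold=25);s=st(f"{z:.3f} {r}")
    if s["force"][2]>22 or r: break
cv2.imwrite("pics/w7.png",cv2.convertScaleAbs(robot.grab_frame("wrist")[:,:,::-1],alpha=1.6))
sc=cv2.convertScaleAbs(robot.grab_frame("scene")[:,:,::-1],alpha=1.6)
crop(sc,160,200,150,150,5,"pics/s7.png")
E
```

```text
False
 15.03 [ 0.5782 -0.2636  0.1483] yaw 0.6839 tilt [ 0.0008 -0.0003] F [-1.   0.4  6.7] M [ 0.16  0.43 -0.  ] op 0.034
0.147 False 15.28 [ 0.5782 -0.2636  0.1474] yaw 0.684 tilt [ 0.001  -0.0003] F [-0.8  0.1  7.2] M [ 0.14  0.43 -0.  ] op 0.0339
0.146 False 15.53 [ 0.5782 -0.2636  0.1465] yaw 0.6839 tilt [ 0.0009 -0.0003] F [-0.4  1.   7.3] M [ 0.17  0.48 -0.05] op 0.0339
0.145 False 15.78 [ 0.5782 -0.2637  0.1455] yaw 0.684 tilt [ 0.001  -0.0003] F [-1.8  1.3  8.5] M [0.24 0.6  0.02] op 0.0336
0.144 False 16.02 [ 0.5783 -0.2636  0.1455] yaw 0.684 tilt [0.0014 0.0002] F [-6.7  4.3 23.6] M [1.28 2.08 0.02] op 0.0339
```

View pics/s7.png

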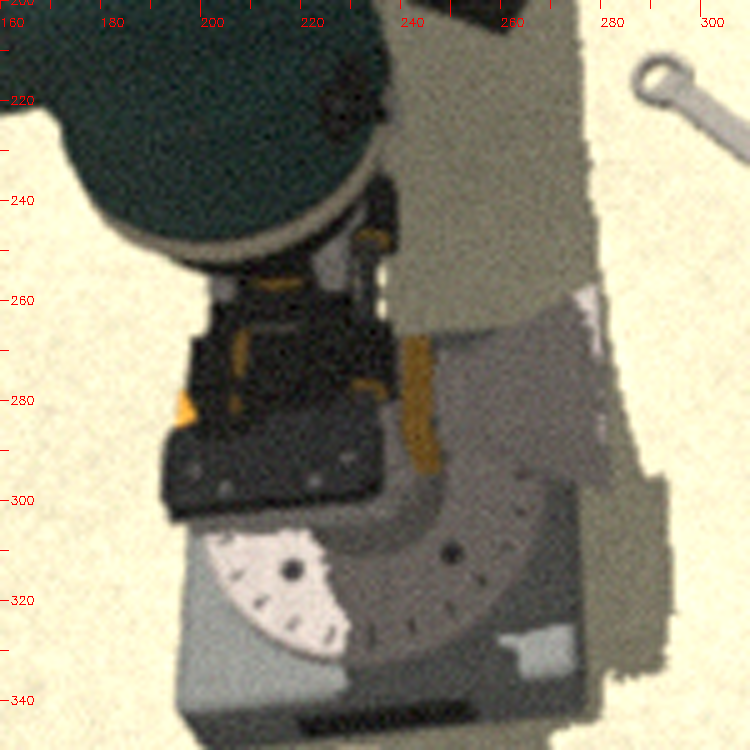

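View pics/w7.png

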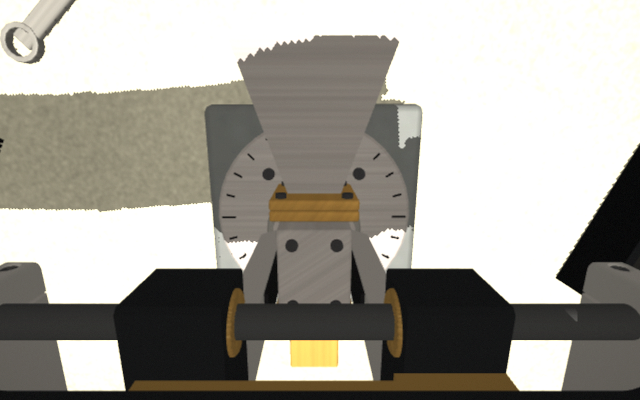

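```bash
python3 - <<'E'
from h import *
robot.pause(.8);s=st();print(np.abs(s["joint_vel"]).max())
robot.pause(.5);st()
i=robot.camera_info("wrist");im=cv2.convertScaleAbs(robot.grab_frame("wrist")[:,:,::-1],alpha=1.6);crop(im,260,220,110,100,7,"pics/w8c.png")
t=cv2.convertScaleAbs(robot.grab_frame("top")[:,:,::-1],alpha=1.6);cv2.imwrite("pics/t8.png",t)
E
```

```text
16.93 [ 0.5783 -0.2636  0.1455] yaw 0.684 tilt [0.0014 0.0002] F [-8.   5.2 22.7] M [ 1.17  2.09 -0.02] op 0.0338
0.0023317062932125257
 17.43 [ 0.5783 -0.2636  0.1455] yaw 0.684 tilt [0.0014 0.0002] F [-6.8  5.2 22.2] M [ 1.24  2.03 -0.01] op 0.034
```

View pics/w8c.png

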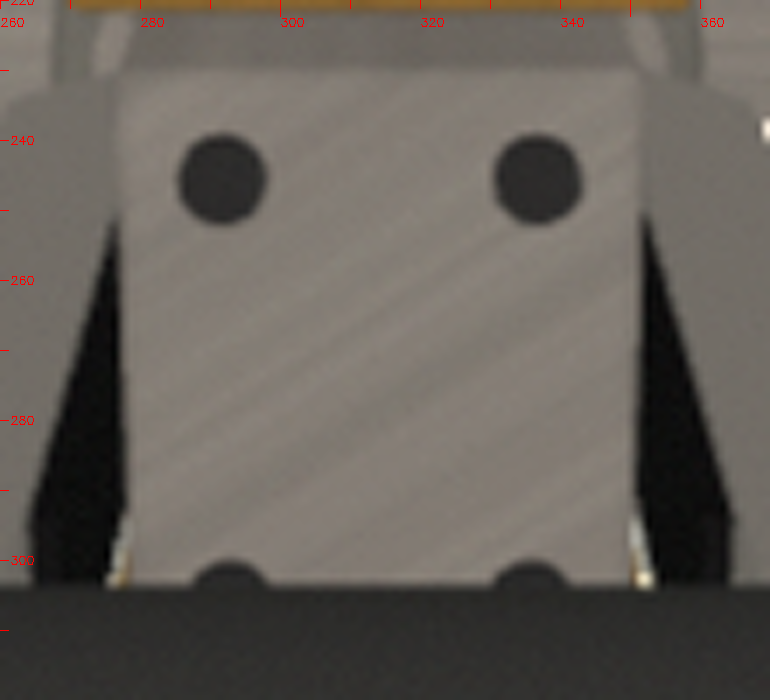

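View pics/t8.png

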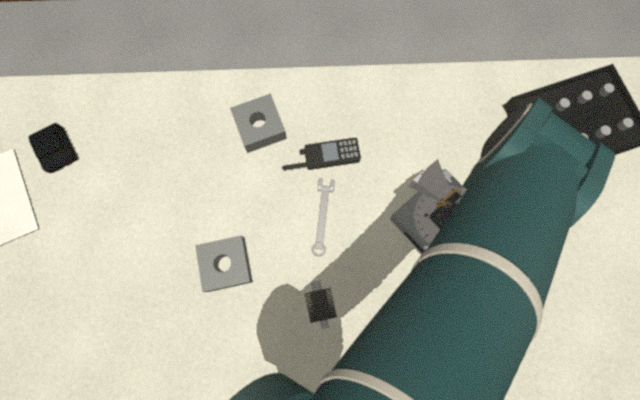

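The screws are still at (291,245) and (337,245), as they were just after lifting, so the antenna hasn't slipped in the grip. The hard stop is holding at TCP z = 0.1455 with a steady push. In the top view the radio, attenuator and spanner haven't moved. Handing in.

```bash
python3 - <<'E'
from rig import robot
print(robot.sign_off())
E
```

```text
the job is handed in; nothing more can be done
None
```

I lifted the antenna out of the left rest block and put its mast into the positioner hub with the key in the keyway. I then pressed it against the sprung connector until it hit a hard stop. I handed the job in after about 17.5 s, still gripping and pressing; `sign_off` gives no verdict.

- **Key in the keyway:** the gripper went past the height where a misaligned key would rest on the hub face (0.173 m) with no contact force. The heading was 0.684 rad, matching the measured keyway.
- **Fully home:** the gripper stopped at 0.1455 m. The flange-on-hub height is 0.145 m plus about 0.5 mm from how I gripped it. From there the upward force jumped from 8.5 N to about 23 N and stayed at 22–23 N. I judged the connector's travel from this stop, because I couldn't read it directly.
- **Grip:** the four screws on the mast head sat at the same pixels after the lift and at the end, so the antenna hadn't slipped. The fingers were 34 mm apart, the width of the head, and the tilt was about 0.001 rad.
- **Bystanders:** the radio, attenuator and spanner sat at the same place in the last top-view picture as in the first.
- **Disagreements:**
  - The cameras differed by 2–5 mm on positions, so I aimed with the wrist camera, which viewed both the antenna and the hub.
  - A side load of about 8 N remains at the stop, probably because the gripper is a few tenths of a millimetre off centre.

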